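# Draw down a strainer cover with four wing knobs, crosswise and in two passes

## Robot

A 6-joint arm with a two-finger parallel gripper is mounted at the origin on a cart in front of the work surface, level with it; the furniture and walls round the work are solid. World frame = base frame: x ahead of the robot, y to its left, z up, the work surface at z = 0. Lengths are in m, angles in rad, forces in N, time in s.
With the tool pointing down it reaches from about 0.4 to 0.825 m from the base axis. Payload 7 kg.
Tool frame: the origin (TCP) lies on the centre line of the jaws, within the pads' length; the fingertips stand arm.tip_reach ahead of it and the grasp point (between the pads) lies 5 mm behind it (arm.tip_reach is the distance from the TCP to the fingertips, in m); z points along the fingers, y is the line along which they close (so a half turn about z gives the same grasp; the last joint's range is limited). The gripper opens to 88 mm and grips with 3 to 60 N. Pads are 19 mm wide; open, the fingers measure 130 mm over their backs; the gripper's body (78 mm by 193 mm) begins 47 mm behind the grasp point.
Start: joints at [-0.827, 0.359, 0.012, 0, -1.224, -0.288], TCP at [0.297, -0.606, 0.211] pointing down, gripper open.
Joint ranges: [-3.07, 3.07], [-1.43, 2.12], [-1.02, 1.25], [-3.03, 1.67], [-3.05, -0], [-3.03, 3.03]. Speed limits (rad/s): [2.39, 2.39, 3.01, 3.14, 3.14, 3.14].

## Interface

Orientations are given as [roll, pitch, yaw] about the fixed x, y, z axes, in that order (R = Rz(yaw) Ry(pitch) Rx(roll)).
In Python, from station import status, optics, order, arm gives the robot as it stands. The module is installed in compiled form; this text tells all that it offers.
- The arm moves only by the shell command python3 -m jog 'ROWS' [FORCE]. ROWS is JSON, a list of rows, each a list of 3 entries, a list of its own where there are three numbers: the gripper command: -1 is shut, 1 is fully open, values between are in proportion, then the shift along the tool's x, y, z in mm, then the turn about the tool's z in rad. A call has 1 to 20 rows; each row is the pose to reach, as a shift and turn from the pose commanded when the call began, along the tool's axes at that moment; what a row does not reach only later rows make up. A row lasts 1/8 s, in which the tool goes at most 62.5 mm and 10.7 degrees, less where a joint would pass 70% of its speed; a pose out of reach is approached as far as the arm can. A call with a gripper value outside its range is refused whole. The fingers move at their own pace and stop on an object; FORCE is the grip in N (left out, the last holds). Time passes only in rows, so rows that repeat a pose let the fingers close. It gives the time, the measured TCP pose, the force, the opening and the grip force at its end, in the units of the state.
- status.get_state(): the state, without advancing time (a new reading comes with each control period).
- optics.grab_frame(name): name is "scene" or "side" or "wrist"; returns a dict with "color" (420x560x3 uint8, red, green, blue), "mtx" (3x3 intrinsics, pixels), "cam_to_world" (4x4, takes a point from camera to world coordinates). Camera axes: x right, y down, z forward; pixel columns grow to the right and rows downward; lengths in m; the calibration is good to about 2 mm. A picture is of the moment at which its call begins. There is no depth.
- order.job_done(): hands the job in; it is judged then, once.
The state is a dict: "t": time; "q": joint angles; "qd": joint speeds; "joint_efforts": joint torques, N m; "eef_pos": TCP position; "ee_rot": TCP orientation; "force": force on the tool from outside, world axes, zero at the start; "moment": the same for the moment, N m; "width": finger opening in m; "gripper_force": force on a finger pad.
Only numpy, scipy, OpenCV 4.12 (cv2) and the standard library are available. Lean on these libraries where they do the work, as an engineer would, in place of code of your own. Each camera call takes 0.05 s, during which the arm holds its last target. There are 200 camera calls.

## Task

The cover of the strainer housing on the bench lies loose on its seal, its four wing knobs only run on. Draw it down with the knobs, clockwise and crosswise (each knob followed by the one opposite it), in two passes over all four: first about a sixth of a turn each, then each fully home, until you feel it bottom on its stud and the torque climbs to about 0.4 N m, but never force one beyond 0.7 N m. Leave everything else on the bench as it lies and let go of the knobs at the end.

Things in the scene. Friction and masses are not known exactly. Their poses are not given: they have to be found in the camera images.
- housing: grey cast strainer housing fixed to the bench: square foot of 156 mm, round flange of 180 mm with its top 62 mm above the bench, two blanked ports out to 118 mm from its axis along its own +y and -y. Origin on its axis at bench level, z up. The four knobs stand on a circle of 65 mm radius round this axis: A, D, C, B at 45, 135, 225 and 315 degrees from its x axis.
- cover: round steel cover, 177 mm across, on the housing's rubber seal; origin on the housing's axis at bench level, z up. Upper face 75 mm above the bench; boss and brass plug in its middle reach 86 mm. It only sinks and tips on the seal. It tips most, by over 0.75 degree, when two neighbouring knobs are drawn home while the other two are loose; working crosswise it stays under that.
- knob_a: dark wing knob A, opposite knob C (neighbours B, D). Origin on its upright axis, half-way up the wings: one bar 50 mm long along its own x, 11 mm thick along y, 18 mm high (9 mm above and below the origin). Clockwise from above tightens; it sinks 8 mm a turn, 97.3 mm above the bench when home. The wings give on their rubber insert by 0.4 rad per N m and spring back.
- knob_b: dark wing knob B, opposite knob D (neighbours C, A). Origin on its upright axis, half-way up the wings: one bar 50 mm long along its own x, 11 mm thick along y, 18 mm high (9 mm above and below the origin). Clockwise from above tightens; it sinks 8 mm a turn, 97.3 mm above the bench when home. The wings give on their rubber insert by 0.4 rad per N m and spring back.
- knob_c: dark wing knob C, opposite knob A (neighbours D, B). Origin on its upright axis, half-way up the wings: one bar 50 mm long along its own x, 11 mm thick along y, 18 mm high (9 mm above and below the origin). Clockwise from above tightens; it sinks 8 mm a turn, 97.3 mm above the bench when home. The wings give on their rubber insert by 0.4 rad per N m and spring back.
- knob_d: dark wing knob D, opposite knob B (neighbours A, C). Origin on its upright axis, half-way up the wings: one bar 50 mm long along its own x, 11 mm thick along y, 18 mm high (9 mm above and below the origin). Clockwise from above tightens; it sinks 8 mm a turn, 97.3 mm above the bench when home. The wings give on their rubber insert by 0.4 rad per N m and spring back.
- hub_a: steel hub under knob A, 25 mm across, its top 11 mm below the knob's origin, on a shouldered stud; same origin as the knob, same axes when let go. It turns against a drag of 0.12 N m that holds it wherever it is left. Home means bottomed on the stud's shoulder, 80 to 126 degrees from where it starts: there it stops hard and the torque climbs by 2.5 N m per rad.
- hub_b: steel hub under knob B, 25 mm across, its top 11 mm below the knob's origin, on a shouldered stud; same origin as the knob, same axes when let go. It turns against a drag of 0.12 N m that holds it wherever it is left. Home means bottomed on the stud's shoulder, 80 to 126 degrees from where it starts: there it stops hard and the torque climbs by 2.5 N m per rad.
- hub_c: steel hub under knob C, 25 mm across, its top 11 mm below the knob's origin, on a shouldered stud; same origin as the knob, same axes when let go. It turns against a drag of 0.12 N m that holds it wherever it is left. Home means bottomed on the stud's shoulder, 80 to 126 degrees from where it starts: there it stops hard and the torque climbs by 2.5 N m per rad.
- hub_d: steel hub under knob D, 25 mm across, its top 11 mm below the knob's origin, on a shouldered stud; same origin as the knob, same axes when let go. It turns against a drag of 0.12 N m that holds it wherever it is left. Home means bottomed on the stud's shoulder, 80 to 126 degrees from where it starts: there it stops hard and the torque climbs by 2.5 N m per rad.
- valve_body_1: valve body, bronze head on a steel block, 98 mm tall; bystander
- paste_tin: tin, 62 mm across, 51 mm tall; bystander
- tape_roll: roll of tape, 62 mm across, 19 mm tall; bystander
- wing_nut: spare wing nut, 69 mm over its wings, lying by itself on the bench; bystander

How it is judged:
By the outcome, as a careful person would: the job done as asked, in the order asked, and still so for the second after the job is handed in, with the robot touching nothing.
It also fails if it takes over 72 s, if anything falls off the work surface, if the arm or the gripper's body presses on something with over 40 N, if the wrist force passes 120 N, or if a joint passes its speed limit or range.

## Working session

There is one attempt and no reset: what is moved stays moved. The work goes in short steps, Python scripts to look and compute and a shell command to move; the robot and the scene stay as the last step left them, time stands still between calls to the robot, and variables do not carry over. Pictures are saved under pics/ and viewed, at most 10 in all, crops included, and the job is handed in when it is done.

```bash
mkdir -p pics
cat > h.py <<'E'
import numpy as np, cv2
from station import status, optics, order, arm
def grab(n,f):
    d=optics.grab_frame(n); cv2.imwrite('pics/'+f+'.png',d['color'][:,:,::-1]); np.savez('pics/'+f+'.npz',**d); return d
def load(f): return np.load('pics/'+f+'.npz')
def ray(d,u,v):
    T=d['cam_to_world']; r=T[:3,:3]@np.linalg.inv(d['mtx'])@np.array([u,v,1.]); return T[:3,3],r
def onz(d,u,v,z):
    o,r=ray(d,u,v); return o+r*(z-o[2])/r[2]
def proj(d,p):
    T=d['cam_to_world']; c=d['mtx']@(T[:3,:3].T@(np.array(p)-T[:3,3])); return c[:2]/c[2]
def tri(obs):
    A=0;b=0
    for d,u,v in obs:
        o,r=ray(d,u,v); r=r/np.linalg.norm(r); P=np.eye(3)-np.outer(r,r); A=A+P; b=b+P@o
    return np.linalg.solve(A,b)
E
python3 - <<'E'
from h import *
a=grab('scene','s0'); b=grab('side','d0'); c=grab('wrist','w0')
cv2.imwrite('pics/c0.png',cv2.resize(np.vstack([np.hstack([a['color'],b['color']])])[:,:,::-1],(800,300)))
for d in(a,b,c): print(d['cam_to_world'].round(3).tolist(),d['mtx'][0,0])
print(status.get_state(),arm.tip_reach)
E
```

```text
[[-0.813, -0.346, 0.468, 0.125], [-0.582, 0.5, -0.641, 0.768], [-0.013, -0.794, -0.608, 0.67], [0.0, 0.0, 0.0, 1.0]] 504.73005387790056
[[-0.95, -0.189, 0.25, 0.337], [-0.313, 0.561, -0.766, 0.847], [0.005, -0.806, -0.592, 0.593], [0.0, 0.0, 0.0, 1.0]] 396.95891703713846
[[-0.44, 0.858, 0.266, 0.225], [0.898, 0.419, 0.132, -0.641], [0.002, 0.297, -0.955, 0.384], [0.0, 0.0, 0.0, 1.0]] 295.0681060949706
{'t': 0.15, 'q': array([-8.26882795e-01,  3.59241214e-01,  1.12591812e-02, -2.60837516e-04,
       -1.22408050e+00, -2.88095853e-01]), 'qd': array([ 0.00092698, -0.00178413,  0.00351809, -0.00049456,  0.00226054,
        0.00052613]), 'joint_efforts': array([-2.21236471e-03, -5.83274961e+01,  2.93291688e+01,  7.00119138e+00,
        8.82590306e-03, -1.02503138e-04]), 'eef_pos': array([ 0.29693447, -0.60574646,  0.21042018]), 'ee_rot': array([ 3.14030895e+00, -1.24668009e-04, -2.68586369e+00]), 'force': array([-0.15919234,  0.19036667, -0.33454978]), 'moment': array([ 0.00192589, -0.03063405,  0.04693193]), 'gripper_force': 0.0, 'width': 0.0877227199704448} 0.014
```

View pics/s0.png

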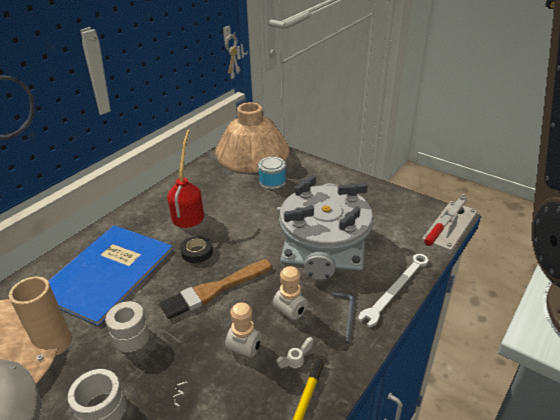

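View pics/d0.png

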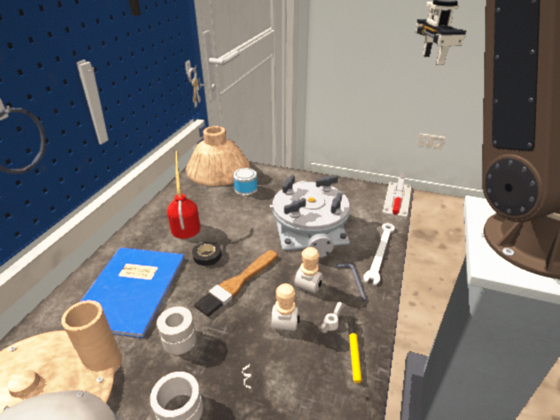

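The housing shows at about (326,212) in scene and (312,205) in side, with one port facing the camera at (319,265) in scene. The four dark wings stand around the brass plug. I'll zoom in and triangulate.

Run:
```python
from h import *
a=load('s0');b=load('d0')
def plug(d,r):
    x0,y0,x1,y1=r; h=cv2.cvtColor(d['color'],cv2.COLOR_RGB2HSV)[y0:y1,x0:x1]
    m=(h[...,1]>120)&(h[...,2]>100)&(h[...,0]<30); y,x=np.nonzero(m); print('plug px',x.mean()+x0,y.mean()+y0,len(x)); return x.mean()+x0,y.mean()+y0
pa=plug(a,(305,195,345,225)); pb=plug(b,(295,190,330,212))
p=tri([(a,*pa),(b,*pb)]); print('plug',p, onz(a,*pa,.086),onz(b,*pb,.086))
for n,d,(x0,y0,x1,y1) in(('s',a,(270,170,380,240)),('d',b,(262,165,358,232))):
    c=d['color'][y0:y1,x0:x1]; m=(c.max(2)<75).astype(np.uint8)
    k,l,st,ce=cv2.connectedComponentsWithStats(m)
    for i in range(1,k):
        if st[i,4]>40: print(n,st[i],(ce[i]+[x0,y0]).round(1))
c=a['color'][165:285,265:385];e=b['color'][155:275,252:372]
cv2.imwrite('pics/z0.png',cv2.resize(np.hstack([c,e])[:,:,::-1],(800,400),interpolation=cv2.INTER_CUBIC))
```

```text
plug px 325.780487804878 208.21951219512195 41
plug px 311.0 199.5 24
plug [0.51279697 0.11153937 0.08149736] [0.51126738 0.11457347 0.086     ] [0.51018694 0.12036841 0.086     ]
s [ 16   0  22   9 176] [295.8 173.7]
s [  0   6  46  22 405] [293.5 187.8]
s [ 68  15  30  11 223] [352.6 190.1]
s [ 15  38  29  14 232] [298.8 214.9]
s [ 70  39  20  22 161] [349.5 220.4]
s [ 94  60  16  10 100] [372.6 235.8]
d [21 13 11 14 53] [288.3 185.7]
d [55 12 21  9 99] [326.9 181.8]
d [23 36 20 12 99] [294.3 207.3]
```

View pics/z0.png

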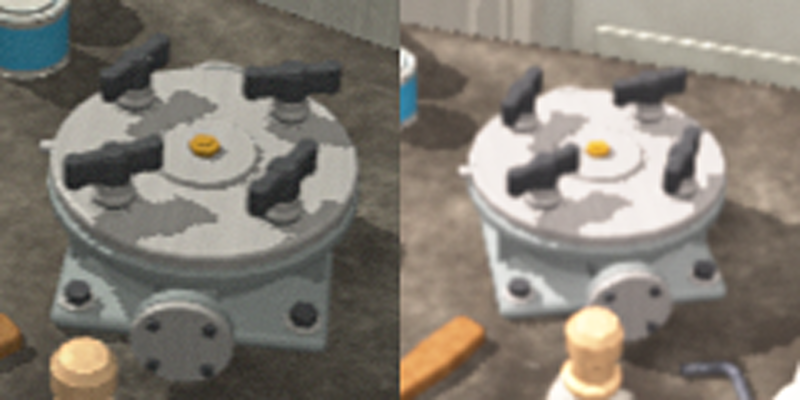

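```bash
R='[-0.1,[-510,552,-90],0]'; python3 -m jog '[[-0.1,[-510,552,-90],0],[-0.1,[-510,552,-90],0],[-0.1,[-510,552,-90],0],[-0.1,[-510,552,-90],0],[-0.1,[-510,552,-90],0],[-0.1,[-510,552,-90],0],[-0.1,[-510,552,-90],0],[-0.1,[-510,552,-90],0],[-0.1,[-510,552,-90],0],[-0.1,[-510,552,-90],0],[-0.1,[-510,552,-90],0],[-0.1,[-510,552,-90],0],[-0.1,[-510,552,-90],0],[-0.1,[-510,552,-90],0],[-0.1,[-510,552,-90],0],[-0.1,[-510,552,-90],0],[-0.1,[-510,552,-90],0]]' 30
python3 - <<'E'
from h import *
a=grab('wrist','w1'); s=status.get_state();print(s['q'],s['t'],s['eef_pos'],s['force'],s['moment'])
print(proj(a,[.512,.114,.086]))
E
```

```text
t: 2.28
eef_pos: [0.5119, 0.1132, 0.3014]
ee_rot: [3.142, 0.0, -2.687]
force: [-0.6, -0.1, -0.3]
width: 0.0395
gripper_force: 0.0
[ 5.92345428e-01  6.02449574e-02 -1.67095049e-01  7.88454451e-06
 -1.34301466e+00 -1.70836810e+00] 2.325 [0.51200183 0.1133656  0.30137979] [ 0.86473003  0.17198908 -0.0197451 ] [-0.01213233  0.05449524  0.04682642]
[283.01847294 179.06515101]
```

View pics/w1.png

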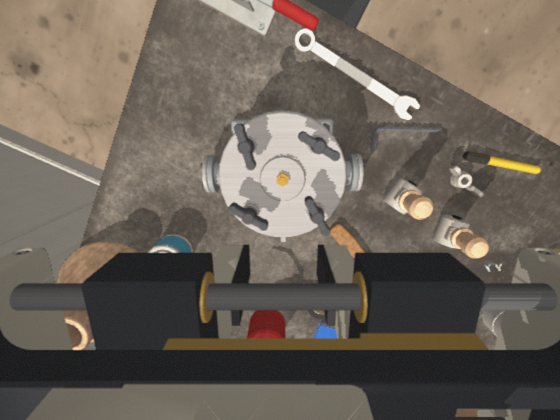

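The wrist view confirms the plug at (283,179) where predicted. The wings are at (244,146), (320,145), (249,215) and (318,215), with the ports along the horizontal. I'll take a second, closer view for heights and yaw.

```bash
python3 -m jog '[[-0.1,[20,50,85],0],[-0.1,[20,50,85],0],[-0.1,[20,50,85],0],[-0.1,[20,50,85],0]]'
cat > meas.py <<'E'
from h import *
def wings(d,c0=(.512,.114)):
    # dark wing blobs near housing disc
    g=d['color'].max(2); m=(g<85).astype(np.uint8)
    disc=np.zeros_like(m); P=np.array([proj(d,[c0[0]+.095*np.cos(t),c0[1]+.095*np.sin(t),.095]) for t in np.linspace(0,6.28,60)])
    cv2.fillPoly(disc,[P.astype(np.int32)],1); m&=disc
    k,l,st,ce=cv2.connectedComponentsWithStats(m); out=[]
    for i in range(1,k):
        if st[i,4]<40: continue
        y,x=np.nonzero(l==i); (cx,cy),(w,h),an=cv2.minAreaRect(np.c_[x,y].astype(np.float32))
        q=cv2.boxPoints(((cx,cy),(w,h),an)); e=[q[1]-q[0],q[2]-q[1]]; e=max(e,key=np.linalg.norm)/2
        c=np.array([x.mean(),y.mean()])
        A=onz(d,*(c-e),.1);B=onz(d,*(c+e),.1)
        out.append((c,(A+B)[:2]/2,np.linalg.norm(B-A),np.arctan2(*(B-A)[1::-1])%np.pi,st[i,4],(cx,cy)))
    return out
E
python3 - <<'E'
from meas import *
a=load('w1'); b=grab('wrist','w2'); print(status.get_state()['eef_pos'])
ob={}
for n,d in(('1',a),('2',b)):
    for o in wings(d): print(n,*[np.round(v,3) for v in o]); ob.setdefault(n,[]).append(o)
for o in ob['1']:
    p=min(ob['2'],key=lambda q:np.linalg.norm(q[1]-o[1])); print('tri',tri([(a,*o[0]),(b,*p[0])]).round(4))
h=lambda d,P:[(lambda m:np.mean(np.nonzero(m)[::-1],axis=1)+[P[0]-20,P[1]-20])((lambda q:(q[...,1]>120)&(q[...,2]>100)&(q[...,0]<30))(cv2.cvtColor(d['color'],cv2.COLOR_RGB2HSV)[P[1]-20:P[1]+20,P[0]-20:P[0]+20]))]
pa=h(a,(283,179))[0]; P=proj(b,[.512,.114,.086]).astype(int); pb=h(b,P)[0]; print('plug',tri([(a,*pa),(b,*pb)]),pa,pb)
E
```

```text
t: 2.82
eef_pos: [0.4731, 0.1503, 0.2174]
ee_rot: [-3.141, 0.002, -2.685]
force: [0.6, 0.2, -0.7]
width: 0.0393
gripper_force: 0.0
[0.47332891 0.15033225 0.21765788]
1 [271.51  106.373] [0.436 0.061] 0.025 2.142 102 [272.154 106.731]
1 [248.738 143.595] [0.488 0.055] 0.052 0.767 126 [249.339 143.003]
1 [343.92  145.784] [0.438 0.163] 0.049 0.942 250 [343.524 145.219]
1 [319.222 139.933] [0.445 0.132] 0.024 1.504 45 [319.971 140.382]
1 [249.522 212.473] [0.57  0.093] 0.055 1.515 201 [250.283 211.582]
1 [318.822 209.622] [0.526 0.174] 0.022 1.234 45 [318.5 209.5]
2 [228.59  122.164] [0.429 0.072] 0.014 2.027 61 [230.5 123. ]
2 [247.22 124.5 ] [0.423 0.088] 0.012 1.93 50 [246.649 124.015]
2 [292.667 145.833] [0.422 0.136] 0.01 1.255 48 [292.5 145.5]
2 [188.858 169.507] [0.488 0.055] 0.057 0.796 416 [189.846 169.306]
2 [278.608 167.078] [0.446 0.133] 0.054 1.534 217 [278.869 165.997]
2 [312.095 171.587] [0.436 0.165] 0.035 0.939 189 [311. 171.]
2 [156.836 198.564] [0.531 0.035] 0.044 0.329 110 [157.5 199.5]
2 [279.833 250.591] [0.528 0.174] 0.056 1.094 264 [281.406 251.941]
2 [190.151 260.47 ] [0.581 0.091] 0.058 1.292 1268 [190.68 259.26]
2 [240.779 277.215] [0.576 0.148] 0.068 2.708 947 [239.093 280.418]
tri [0.4357 0.0585 0.0179]
tri [0.4874 0.0545 0.1015]
tri [0.4382 0.1682 0.0771]
tri [0.4457 0.1321 0.1006]
tri [0.5581 0.0924 0.136 ]
tri [0.524  0.172  0.1075]
plug [0.51340845 0.11337444 0.0815045 ] [282.13592233 179.09708738] [236.36585366 211.05487805]
```

View pics/w2.png

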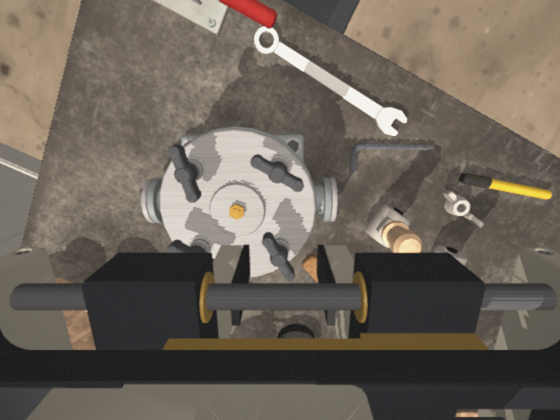

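The close view shows the plug at (236,211) and wings at (186,174), (277,173) and (278,255), with the fourth half hidden by the finger at (188,247). One more view with the camera straight above the cover will remove the parallax bias.

```bash
python3 -m jog '[[-0.1,[-97,-49,15],0],[-0.1,[-97,-49,15],0],[-0.1,[-97,-49,15],0],[-0.1,[-97,-49,15],0]]'
python3 - <<'E'
from meas import *
b=grab('wrist','w3'); w2=load('w2'); w1=load('w1')
for o in wings(b): print(*[np.round(v,3) for v in o])
P=proj(b,[.512,.114,.086]).astype(int)
q=cv2.cvtColor(b['color'],cv2.COLOR_RGB2HSV)[P[1]-25:P[1]+25,P[0]-25:P[0]+25]
y,x=np.nonzero((q[...,1]>120)&(q[...,2]>100)&(q[...,0]<30)); pb=np.array([x.mean(),y.mean()])+P-25
print(pb,onz(b,*pb,.086),tri([(w2,236.4,211.05),(b,*pb),(w1,282.1,179.1)]))
g=b['color'].max(2); print(b['cam_to_world'][:3,3])
x0,y0=P-100; y0=max(y0,0)
cv2.imwrite('pics/z3.png',cv2.resize(b['color'][y0:y0+200,x0:x0+200][:,:,::-1],(600,600),interpolation=cv2.INTER_CUBIC)); print(x0,y0)
E
```

```text
t: 3.38
eef_pos: [0.5813, 0.1483, 0.2015]
ee_rot: [-3.142, 0.0, -2.687]
force: [0.2, 0.1, -0.4]
width: 0.0394
gripper_force: 0.0
[262.618  14.03 ] [0.445 0.064] 0.029 2.231 301 [261.512  12.98 ]
[331.942  17.413] [0.423 0.116] 0.015 1.511 138 [330.231  18.654]
[341.515  29.758] [0.427 0.127] 0.012 0.432 66 [341.569  28.041]
[231.7    63.274] [0.49  0.057] 0.058 0.737 347 [230.272  61.482]
[352.68  64.95] [0.446 0.15 ] 0.08 1.318 1913 [352.5  64. ]
[348.073  44.195] [0.434 0.137] 0.009 1.324 41 [348.75  44.75]
[187.328 119.836] [0.55  0.039] 0.043 0.452 183 [187.656 120.213]
[333.253 162.76 ] [0.526 0.174] 0.025 1.209 75 [330.89  163.876]
[235.109 167.276] [0.57  0.094] 0.056 1.465 348 [235.267 165.935]
[321.333 170.25 ] [0.537 0.167] 0.01 0.17 48 [321.3 170.1]
[280.80184332 120.24423963] [0.51332108 0.11347804 0.086     ] [0.51341834 0.11340707 0.08141397]
[0.50927584 0.11364777 0.37512516]
181 19
```

View pics/z3.png

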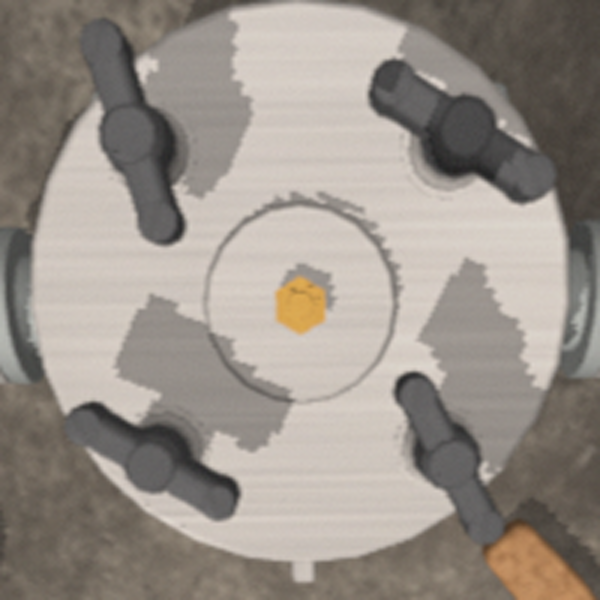

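The clear overhead crop shows the cap circles at K1 (133,135), K2 (467,132), K3 (156,466) and K4 (452,462), plus both wing ends. I'll convert these to positions.

Run:
```python
from h import *
d=load('w3'); s=status.get_state(); T=s['eef_pos']; yaw=-2.687
K={1:((133,135),(103,38),(162,226)),2:((467,132),(394,83),(532,178)),3:((156,466),(90,425),(218,500)),4:((452,462),(413,393),(487,525))}
f=lambda p,z:onz(d,p[0]/3+181,p[1]/3+19,z)
C={}
for k,(c,a,b) in K.items():
    A,B=f(a,.104),f(b,.104); c=f(c,.109); C[k]=c
    print(k,'cap',c.round(4),'ends mid',((A+B)/2).round(4),'len',np.linalg.norm(A-B).round(4),'yaw',(np.arctan2(*(B-A)[1::-1])%np.pi).round(3))
m=np.mean(list(C.values()),0); print(m,[np.linalg.norm(C[k]-m).round(4) for k in C])
r=[np.degrees(np.arctan2(*(C[k]-m)[1::-1])).round(1) for k in C]; print(r)
```

```text
1 cap [0.4932 0.0533 0.109 ] ends mid [0.4928 0.0523 0.104 ] len 0.0494 yaw 0.734
2 cap [0.4525 0.135  0.109 ] ends mid [0.4516 0.1345 0.104 ] len 0.0463 yaw 1.481
3 cap [0.5746 0.095  0.109 ] ends mid [0.5752 0.0939 0.104 ] len 0.045 yaw 1.477
4 cap [0.5341 0.1752 0.109 ] ends mid [0.5343 0.1758 0.104 ] len 0.0481 yaw 0.997
[0.51361287 0.11463163 0.109     ] [np.float64(0.0646), np.float64(0.0644), np.float64(0.0641), np.float64(0.064)]
[np.float64(-108.4), np.float64(161.6), np.float64(-17.9), np.float64(71.3)]
```

The geometry is consistent: radius is 64 to 65 mm against 65 given, and the centre is (0.5135, 0.114). Starting with K1.

```bash
cat >> h.py <<'E'
KN={1:(.4931,.0523),2:(.4518,.1344),3:(.5752,.0936),4:(.5339,.1757)}
def go(k,z,yaw):
    s=status.get_state(); y=s['ee_rot'][2]; e=s['eef_pos']; d=np.array([*KN[k],z])-e
    X=np.array([np.cos(y),np.sin(y),0]);Y=np.array([np.sin(y),-np.cos(y),0])
    print('K',k,'shift mm',(1e3*np.array([d@X,d@Y,-d[2]])).round(1),'turn',[round(y-yaw+j*2*np.pi,3) for j in(-1,0,1)],'mz',s['moment'].round(3),'f',s['force'].round(1),'yaw',round(y,3),'q6',s['q'][5].round(2),'z',e[2].round(4),'t',s['t'])
E
python3 -c "
from h import *
go(1,.135,.734-np.pi); go(1,.106,.734-np.pi)"
```

```text
K 1 shift mm [121.2 -47.8  66.9] turn [np.float64(-6.562), np.float64(-0.279), np.float64(6.004)] mz [-0.026  0.04   0.031] f [0.  0.1 0.3] yaw -2.686 q6 -1.69 z 0.2019 t 3.425
K 1 shift mm [121.2 -47.8  95.9] turn [np.float64(-6.562), np.float64(-0.279), np.float64(6.004)] mz [-0.026  0.04   0.031] f [0.  0.1 0.3] yaw -2.686 q6 -1.69 z 0.2019 t 3.425
```

```bash
python3 -m jog '[[-0.1,[121,-48,50],-0.28],[-0.1,[121,-48,60],-0.28],[-0.1,[121,-48,66],-0.28],[-0.1,[121,-48,66],-0.28],[-0.1,[121,-48,96],-0.28],[-0.1,[121,-48,96],-0.28]]' 50
python3 -c "
from h import *
grab('wrist','w4'); go(1,.106,.734-np.pi)"
```

```text
t: 4.18
eef_pos: [0.4929, 0.0528, 0.1049]
ee_rot: [3.141, -0.001, -2.405]
force: [0.4, -0.6, 0.7]
width: 0.0392
gripper_force: 0.0
K 1 shift mm [ 0.9 -0.1 -0.1] turn [np.float64(-6.28), np.float64(0.003), np.float64(6.286)] mz [ 0.05  -0.022 -0.035] f [0.3 0.6 0.8] yaw -2.405 q6 -1.34 z 0.1059 t 4.225
```

View pics/w4.png

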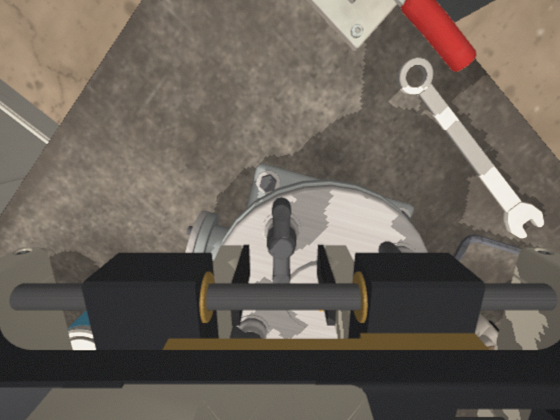

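The wing at (282,240) is centred and aligned between the jaws at (243,325), so I'll close.

```bash
python3 -m jog '[[-1,[0,0,0],0],[-1,[0,0,0],0],[-1,[0,0,0],0],[-1,[0,0,0],0]]' 45
python3 -c "
from h import *
go(1,.106,.734-np.pi)"
```

```text
t: 4.72
eef_pos: [0.4933, 0.0525, 0.1054]
ee_rot: [-3.141, 0.0, -2.406]
force: [0.4, 0.7, -0.5]
width: 0.005
gripper_force: 0.0
K 1 shift mm [ 0.3  0.  -0.6] turn [np.float64(-6.281), np.float64(0.002), np.float64(6.285)] mz [-0.01   0.02   0.055] f [ 0.4  0.7 -0.5] yaw -2.406 q6 -1.34 z 0.1054 t 4.725
```

Run:
```python
from h import *
d=load('w4'); print(proj(d,[.4931,.0523,.106]),proj(d,[.4931,.0523,.092]),proj(d,[.4931,.0523,.1]),d['cam_to_world'].round(3).tolist())
b=grab('wrist','w5'); s=status.get_state(); print(s['width'],s['gripper_force'])
cv2.imwrite('pics/z5.png',cv2.resize(b['color'][170:350,180:380][:,:,::-1],(800,720))[:600])
```

```text
[281.76610047 246.92181599] [281.82976469 238.29698837] [281.79445886 243.08000061] [[-0.671, 0.708, 0.219, 0.434], [0.741, 0.641, 0.2, -0.001], [0.001, 0.296, -0.955, 0.279], [0.0, 0.0, 0.0, 1.0]]
0.0026813219549453064 0.0
```

View pics/z5.png

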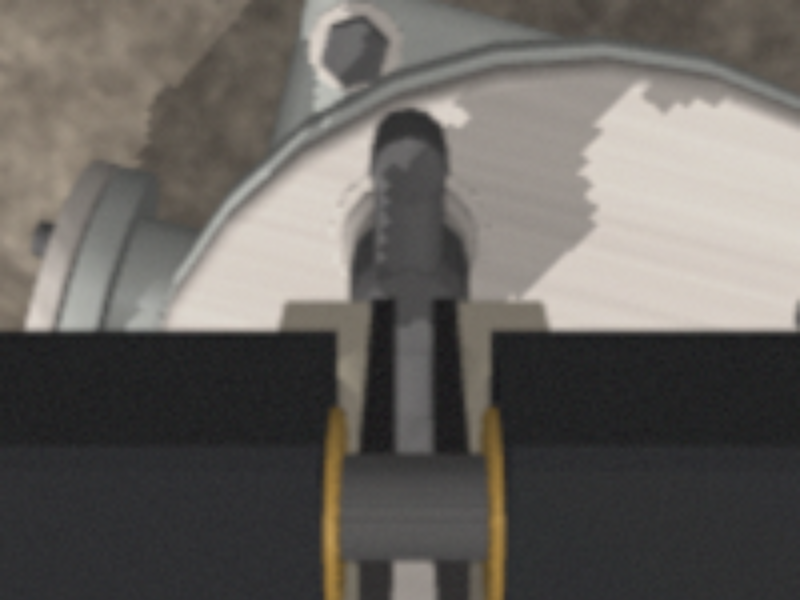

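Run:
```python
from h import *
d=load('d0')
for z in(.24,.211,.197): print(z,proj(d,[.297,-.606,z]))
print(arm.tip_reach,[x for x in dir(arm) if x[0]!='_'])
s=status.get_state(); print(s['eef_pos'],s['width'],s['ee_rot'])
b=load('w5')
for p in ([.0095,0,-.014],[.0095,0,0],[.0095,0,.01],[-.0095,0,-.014]):
    y=s['ee_rot'][2]; print(p,proj(b,s['eef_pos']+np.array([np.cos(y)*p[0],np.sin(y)*p[0],p[2]])))
a=optics.grab_frame('scene'); P=proj(a,s['eef_pos']).astype(int); print(P)
b2=optics.grab_frame('side'); Q=proj(b2,s['eef_pos']).astype(int)
c=[cv2.resize(i['color'][p[1]-50:p[1]+50,p[0]-65:p[0]+65],(400,308),interpolation=cv2.INTER_CUBIC) for i,p in((a,P),(b2,Q))]
cv2.imwrite('pics/z6.png',np.hstack(c)[:,:,::-1])
```

```text
0.24 [432.8676509   55.32213304]
0.211 [430.90944338  64.34202229]
0.197 [429.98209011  68.61359397]
0.014 ['Unreachable', 'tip_reach']
[0.49325713 0.05248318 0.10528567] 0.0026813219549453064 [-3.14155975e+00  1.34778439e-04 -2.40584754e+00]
[0.0095, 0, -0.014] [282.62338533 224.76241426]
[0.0095, 0, 0] [282.60403025 232.5313236 ]
[0.0095, 0, 0.01] [282.58841762 238.79806082]
[-0.0095, 0, -0.014] [282.64667153 250.31894273]
[351 187]
```

View pics/z6.png

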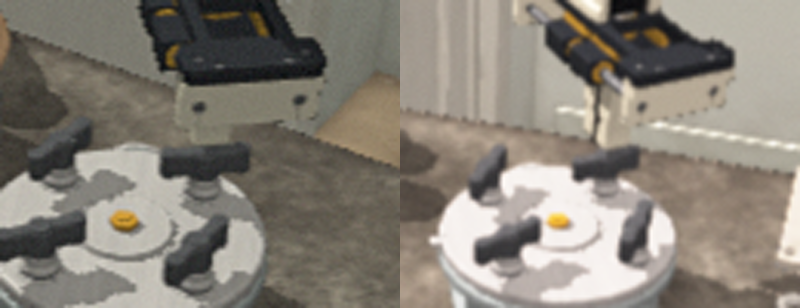

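Fingers closed on air. The tips visibly stand above K1's wing, higher than the reported TCP minus tip_reach would put them. I'll measure the tip from the two fixed views.

Run:
```python
from h import *
s=status.get_state(); e=s['eef_pos']; a=load('s0'); b=load('d0')
P=proj(a,e).astype(int); Q=proj(b,e).astype(int)
k=400/130
ta=P-[65,50]+np.array([222,139])/k; tb=Q-[65,50]+np.array([600-400,141])/k
print('tip',tri([(a,*ta),(b,*tb)]), 'ray dist at axis: z for best', [ (z,np.round(proj(a,[e[0],e[1],z])-ta,1),np.round(proj(b,[e[0],e[1],z])-tb,1)) for z in (.092,.105,.115,.12,.125,.13)])
# wing top check of K1: bar centre top in crops
wa=P-[65,50]+np.array([205,150])/k; wb=Q-[65,50]+np.array([607-400,158])/k
print('wing top',tri([(a,*wa),(b,*wb)]))
# wrist: finger gap in w4
w=load('w4')['color'][250:262:4].astype(int).max(2)
for r in w: print(r[225:345:2].tolist())
```

```text
tip [ 5.05973201e-01 -7.43541283e-05  8.47072809e-02] ray dist at axis: z for best [(0.092, array([-7.4, 10.8]), array([0.5, 9.6])), (0.105, array([-6.9,  5.3]), array([0.8, 5. ])), (0.115, array([-6.6,  1.1]), array([1.1, 1.3])), (0.12, array([-6.4, -1.1]), array([ 1.3, -0.5])), (0.125, array([-6.3, -3.2]), array([ 1.4, -2.4])), (0.13, array([-6.1, -5.4]), array([ 1.5, -4.3]))]
wing top [0.49097926 0.05039733 0.10565017]
[119, 120, 119, 122, 120, 120, 119, 120, 88, 35, 27, 25, 129, 217, 216, 215, 214, 214, 213, 212, 213, 186, 93, 107, 105, 105, 105, 103, 103, 107, 105, 102, 106, 97, 68, 147, 191, 213, 208, 208, 208, 210, 212, 214, 216, 215, 137, 33, 32, 27, 75, 118, 118, 119, 122, 120, 120, 120, 120, 119]
[118, 119, 119, 119, 120, 119, 119, 111, 35, 29, 28, 29, 135, 220, 217, 216, 214, 215, 213, 213, 214, 216, 198, 114, 97, 104, 105, 105, 105, 104, 102, 104, 98, 93, 186, 215, 211, 209, 209, 208, 209, 211, 210, 212, 212, 212, 133, 31, 32, 30, 36, 103, 121, 120, 121, 120, 118, 120, 119, 120]
[118, 120, 119, 120, 125, 127, 123, 70, 30, 27, 32, 27, 100, 216, 216, 216, 217, 217, 218, 219, 218, 217, 216, 216, 130, 102, 103, 101, 100, 101, 99, 83, 111, 211, 210, 206, 209, 211, 209, 211, 212, 213, 214, 213, 212, 211, 106, 34, 30, 26, 28, 51, 108, 113, 117, 119, 119, 119, 117, 119]
```

Three independent cues (wrist-view finger gap, scene, side) put the tips at z ≈ 0.12, about 30 mm above what the text implies. I trust the views: go 22 mm lower so the pads overlap the upper half of the wing, then close.

```bash
python3 -m jog '[[-0.1,[0,0,0],0],[-0.1,[0,0,0],0],[-0.1,[0,0,0],0],[-0.1,[0,0,11],0],[-0.1,[0,0,22],0],[-0.1,[0,0,22],0]]' 45; python3 -m jog '[[-1,[0,0,0],0],[-1,[0,0,0],0],[-1,[0,0,0],0],[-1,[0,0,0],0]]'
python3 - <<'E'
from h import *
go(1,.106,.734-np.pi)
E
```

```text
t: 5.62
eef_pos: [0.4923, 0.052, 0.0818]
ee_rot: [3.141, -0.003, -2.406]
force: [0.6, -0.1, 0.5]
width: 0.0391
gripper_force: 0.0
t: 6.12
eef_pos: [0.4939, 0.052, 0.0835]
ee_rot: [-3.14, 0.0, -2.405]
force: [3.3, -3.8, -1.0]
width: 0.0106
gripper_force: 45.0
K 1 shift mm [  0.4   0.7 -22.5] turn [np.float64(-6.281), np.float64(0.002), np.float64(6.285)] mz [-1.57  -1.14  -0.005] f [ 3.3 -3.8 -1. ] yaw -2.405 q6 -1.34 z 0.0835 t 6.125
```

Gripped at 10.6 mm. Now the first-pass turn, with a slight shift toward the force.

```bash
python3 -m jog '[[-1,[0,-0.7,0.2],0.16],[-1,[0,-0.7,0.4],0.32],[-1,[0,-0.7,0.6],0.48],[-1,[0,-0.7,0.8],0.64],[-1,[0,-0.7,1.0],0.80],[-1,[0,-0.7,1.2],0.96],[-1,[0,-0.7,1.4],1.1],[-1,[0,-0.7,1.4],1.1]]'
python3 - <<'E'
from h import *
go(1,.106,.734-np.pi)
E
```

```text
t: 7.12
eef_pos: [0.4943, 0.0504, 0.0822]
ee_rot: [-3.14, 0.001, 2.776]
force: [4.5, -11.1, -0.4]
width: 0.0106
gripper_force: 45.0
K 1 shift mm [  1.8   1.4 -23.8] turn [np.float64(-1.1), np.float64(5.184), np.float64(11.467)] mz [-3.856 -1.735  0.175] f [  4.5 -11.1  -0.4] yaw 2.776 q6 -2.44 z 0.0822 t 7.125
```

```bash
python3 -m jog '[[-0.1,[0,0,1.4],0],[-0.1,[0,0,1.4],0],[-0.1,[0,0,-30],-0.15],[-0.1,[0,0,-30],-0.3]]'
python3 - <<'E'
from h import *
KN[4]=(.5344,.1749)
go(4,.112,-2.145); go(4,.080,-2.145)
E
```

```text
t: 7.62
eef_pos: [0.4951, 0.0528, 0.1139]
ee_rot: [3.14, 0.004, 3.083]
force: [-0.1, -0.8, -0.5]
width: 0.0388
gripper_force: 0.0
K 4 shift mm [-32.  124.2   1.9] turn [np.float64(-1.055), np.float64(5.228), np.float64(11.511)] mz [-0.058 -0.07   0.02 ] f [-0.1 -0.8 -0.5] yaw 3.083 q6 -2.13 z 0.1139 t 7.625
K 4 shift mm [-32.  124.2  33.9] turn [np.float64(-1.055), np.float64(5.228), np.float64(11.511)] mz [-0.058 -0.07   0.02 ] f [-0.1 -0.8 -0.5] yaw 3.083 q6 -2.13 z 0.1139 t 7.625
```

```bash
python3 -m jog '[[-0.1,[-16,62,0],-0.18],[-0.1,[-32,124,0],-0.36],[-0.1,[-32,124,2],-0.54],[-0.1,[-32,124,2],-0.72],[-0.1,[-32,124,2],-0.9],[-0.1,[-32,124,2],-1.055],[-0.1,[-32,124,18],-1.055],[-0.1,[-32,124,34],-1.055],[-0.1,[-32,124,34],-1.055]]'
python3 - <<'E'
from h import *
go(4,.080,-2.145)
d=grab('wrist','w6'); go(4,.080,-2.145); c=proj(d,[*KN[4],.1]); print(c)
cv2.imwrite('pics/z7.png',cv2.resize(d['color'][150:350,160:400][:,:,::-1],(600,500)))
E
```

```text
t: 8.75
eef_pos: [0.5323, 0.1729, 0.0756]
ee_rot: [3.14, -0.004, -2.153]
force: [-0.3, -0.0, 0.0]
width: 0.0393
gripper_force: 0.0
K 4 shift mm [-3.2  0.2 -4.4] turn [np.float64(-6.291), np.float64(-0.008), np.float64(6.275)] mz [ 0.005  0.066 -0.012] f [-0.3 -0.   0. ] yaw -2.153 q6 -1.25 z 0.0756 t 8.75
K 4 shift mm [-2.6  0.6 -3.4] turn [np.float64(-6.29), np.float64(-0.007), np.float64(6.276)] mz [ 0.022  0.017 -0.023] f [-0.1  1.   0.6] yaw -2.152 q6 -1.24 z 0.0766 t 8.8
[283.42833659 269.66870268]
```

View pics/z7.png

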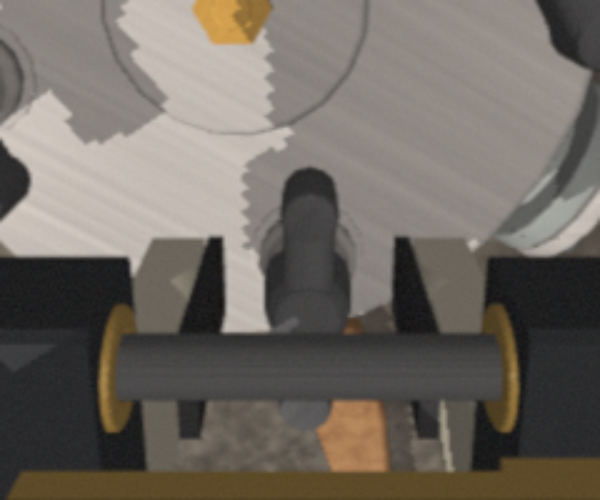

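Bar centred between the jaws (308 vs 307 in the crop). Close, 3 mm higher.

```bash
python3 -m jog '[[-0.1,[-3,0,-2.5],0],[-1,[-3,0,-2.5],0],[-1,[-3,0,-2.5],0],[-1,[-3,0,-2.5],0],[-1,[-3,0,-2.5],0]]'
python3 -c "
from h import *
go(4,.080,-2.145)"
```

```text
t: 9.43
eef_pos: [0.535, 0.1763, 0.0804]
ee_rot: [3.141, 0.0, -2.151]
force: [-1.7, 1.3, 1.1]
width: 0.0108
gripper_force: 44.9
K 4 shift mm [1.1 0.6 0.4] turn [np.float64(-6.289), np.float64(-0.006), np.float64(6.277)] mz [ 0.485  0.749 -0.056] f [-1.7  1.3  1.1] yaw -2.151 q6 -1.25 z 0.0804 t 9.425
```

```bash
python3 -m jog '[[-1,[0,0.3,0.2],0.16],[-1,[0,0.3,0.4],0.32],[-1,[0,0.3,0.6],0.48],[-1,[0,0.3,0.8],0.64],[-1,[0,0.3,1.0],0.80],[-1,[0,0.3,1.2],0.96],[-1,[0,0.3,1.4],1.1],[-1,[0,0.3,1.4],1.1]]'
python3 -c "
from h import *
go(4,.080,-2.145)"
python3 -m jog '[[-0.1,[0,0,0],0],[-0.1,[0,0,0],0],[-0.1,[0,0,-32],-0.15],[-0.1,[0,0,-32],-0.3]]'
python3 -c "
from h import *
KN[2]=(.4523,.1336)
go(2,.112,1.481-np.pi)
go(2,.080,1.481-np.pi)"
```

```text
t: 10.42
eef_pos: [0.536, 0.1741, 0.0791]
ee_rot: [-3.139, 0.001, 3.031]
force: [8.3, -11.1, -1.1]
width: 0.0106
gripper_force: 45.0
K 4 shift mm [ 2.3  1.4 -0.9] turn [np.float64(-1.107), np.float64(5.176), np.float64(11.459)] mz [-4.149 -2.771  0.12 ] f [  8.3 -11.1  -1.1] yaw 3.031 q6 -2.35 z 0.0791 t 10.425
t: 10.92
eef_pos: [0.5363, 0.1775, 0.1132]
ee_rot: [3.14, 0.004, -2.945]
force: [-0.1, -0.5, -0.8]
width: 0.0388
gripper_force: 0.0
K 2 shift mm [ 91.  -26.7   1.2] turn [np.float64(-7.568), np.float64(-1.284), np.float64(4.999)] mz [-0.043 -0.015  0.037] f [-0.1 -0.5 -0.8] yaw -2.945 q6 -2.04 z 0.1132 t 10.925
K 2 shift mm [ 91.  -26.7  33.2] turn [np.float64(-7.568), np.float64(-1.284), np.float64(4.999)] mz [-0.043 -0.015  0.037] f [-0.1 -0.5 -0.8] yaw -2.945 q6 -2.04 z 0.1132 t 10.925
```

```bash
sed -i 's/^KN=.*/KN={1:(.4924,.0503),2:(.4515,.1329),3:(.5749,.0921),4:(.5340,.1748)}/' h.py; python3 -c "
from h import *
optics.grab_frame('wrist')
go(2,.112,1.481-np.pi)"
```

```text
K 2 shift mm [ 91.3 -26.4   0.1] turn [np.float64(-7.561), np.float64(-1.278), np.float64(5.005)] mz [-0.035  0.03   0.034] f [ 1.  -0.8  0. ] yaw -2.938 q6 -2.03 z 0.1121 t 10.975
```

```bash
python3 -m jog '[[-0.1,[45,-13,0],-0.18],[-0.1,[91,-26.5,0],-0.36],[-0.1,[91,-26.5,0],-0.54],[-0.1,[91,-26.5,0],-0.72],[-0.1,[91,-26.5,0],-0.9],[-0.1,[91,-26.5,0],-1.08],[-0.1,[91,-26.5,2],-1.28],[-0.1,[91,-26.5,18],-1.28],[-0.1,[91,-26.5,33],-1.28],[-0.1,[91,-26.5,33],-1.28],[-0.1,[91,-26.5,33],-1.28]]'
python3 -c "
from h import *
optics.grab_frame('wrist')
go(2,.080,1.481-np.pi)"
```

```text
t: 12.35
eef_pos: [0.4508, 0.1333, 0.0782]
ee_rot: [-3.141, 0.0, -1.671]
force: [0.7, -0.4, 0.9]
width: 0.0396
gripper_force: 0.0
K 2 shift mm [ 0.4 -0.6 -1.6] turn [np.float64(-6.294), np.float64(-0.011), np.float64(6.273)] mz [0.036 0.059 0.042] f [ 0.1 -0.3  0.1] yaw -1.671 q6 -0.81 z 0.0784 t 12.4
```

```bash
python3 -m jog '[[-1,[0,-0.5,-1.5],-0.01],[-1,[0,-0.5,-1.5],-0.01],[-1,[0,-0.5,-1.5],-0.01],[-1,[0,-0.5,-1.5],-0.01]]'
python3 -c "
from h import *
go(2,.080,1.481-np.pi)"
python3 -m jog '[[-1,[0,0,0.2],0.16],[-1,[0,0,0.4],0.32],[-1,[0,0,0.6],0.48],[-1,[0,0,0.8],0.64],[-1,[0,0,1.0],0.80],[-1,[0,0,1.2],0.96],[-1,[0,0,1.4],1.1],[-1,[0,0,1.4],1.1]]'
python3 -c "
from h import *
go(2,.080,1.481-np.pi)"
python3 -m jog '[[-0.1,[0,0,0],0],[-0.1,[0,0,0],0],[-0.1,[0,0,-32],-0.15],[-0.1,[0,0,-32],-0.3]]'
python3 -c "
from h import *
optics.grab_frame('wrist')
go(3,.112,1.477-np.pi)"
```

```text
t: 12.9
eef_pos: [0.4514, 0.133, 0.0795]
ee_rot: [-3.141, 0.0, -1.661]
force: [0.5, -1.4, 2.0]
width: 0.0107
gripper_force: 45.0
K 2 shift mm [ 0.1 -0.1 -0.5] turn [np.float64(-6.283), np.float64(-0.0), np.float64(6.283)] mz [-0.245 -0.315 -0.005] f [ 0.5 -1.4  2. ] yaw -1.661 q6 -0.8 z 0.0795 t 12.9
t: 13.9
eef_pos: [0.4515, 0.133, 0.0782]
ee_rot: [-3.141, 0.0, -2.76]
force: [0.9, -1.5, 0.9]
width: 0.0109
gripper_force: 44.9
K 2 shift mm [ 0.  -0.1 -1.8] turn [np.float64(-7.382), np.float64(-1.099), np.float64(5.184)] mz [-0.465 -0.617  0.06 ] f [ 0.9 -1.5  0.9] yaw -2.76 q6 -1.9 z 0.0782 t 13.9
t: 14.4
eef_pos: [0.4523, 0.1338, 0.1118]
ee_rot: [-3.141, 0.003, -2.454]
force: [0.2, -0.2, -0.0]
width: 0.0385
gripper_force: 0.0
K 3 shift mm [ -68.3 -110.7   -1.1] turn [np.float64(-7.066), np.float64(-0.783), np.float64(5.5)] mz [-0.021  0.053 -0.046] f [-0.1  0.  -0.7] yaw -2.448 q6 -1.58 z 0.1109 t 14.45
```

K2's centre is spot on, with lateral forces under 2 N. On to K3.

```bash
python3 -m jog '[[-0.1,[-34,-55,0],-0.18],[-0.1,[-68.3,-110.7,0],-0.36],[-0.1,[-68.3,-110.7,0],-0.54],[-0.1,[-68.3,-110.7,0],-0.72],[-0.1,[-68.3,-110.7,0],-0.783],[-0.1,[-68.3,-110.7,16],-0.783],[-0.1,[-68.3,-110.7,31],-0.783],[-0.1,[-68.3,-110.7,31],-0.783],[-0.1,[-68.3,-110.7,31],-0.783]]'
python3 -c "
from h import *
optics.grab_frame('wrist')
go(3,.080,1.477-np.pi)"
```

```text
t: 15.58
eef_pos: [0.574, 0.09, 0.0788]
ee_rot: [3.141, -0.0, -1.678]
force: [0.2, 0.1, 0.5]
width: 0.0394
gripper_force: 0.0
K 3 shift mm [-2.1 -0.5 -0.8] turn [np.float64(-6.297), np.float64(-0.013), np.float64(6.27)] mz [ 0.023  0.084 -0.011] f [-0.4 -0.5  0.4] yaw -1.678 q6 -0.6 z 0.0792 t 15.625
```

```bash
python3 -m jog '[[-1,[-1.5,-0.5,-1],-0.013],[-1,[-1.5,-0.5,-1],-0.013],[-1,[-1.5,-0.5,-1],-0.013],[-1,[-1.5,-0.5,-1],-0.013]]'
python3 -c "
from h import *
go(3,.080,1.477-np.pi)"
python3 -m jog '[[-1,[0,0,0.2],0.16],[-1,[0,0,0.4],0.32],[-1,[0,0,0.6],0.48],[-1,[0,0,0.8],0.64],[-1,[0,0,1.0],0.80],[-1,[0,0,1.2],0.96],[-1,[0,0,1.4],1.1],[-1,[0,0,1.4],1.1]]'
python3 -c "
from h import *
go(3,.080,1.477-np.pi)"
python3 -m jog '[[-0.1,[0,0,0],0],[-0.1,[0,0,0],0],[-0.1,[0,0,-32],0],[-0.1,[0,0,-32],0]]'
python3 - <<'E'
from h import *
optics.grab_frame('wrist')
go(1,.112,.734-1.05)
E
```

```text
t: 16.12
eef_pos: [0.5748, 0.0915, 0.0802]
ee_rot: [-3.141, 0.0, -1.665]
force: [0.1, 0.4, 0.7]
width: 0.0104
gripper_force: 45.0
K 3 shift mm [-0.6 -0.1  0.2] turn [np.float64(-6.283), np.float64(-0.0), np.float64(6.283)] mz [ 0.001 -0.051 -0.006] f [0.1 0.4 0.7] yaw -1.665 q6 -0.59 z 0.0802 t 16.125
t: 17.12
eef_pos: [0.5743, 0.0918, 0.0788]
ee_rot: [3.141, 0.0, -2.764]
force: [-3.0, 2.1, 3.6]
width: 0.0104
gripper_force: 45.0
K 3 shift mm [-0.6  0.1 -1.2] turn [np.float64(-7.382), np.float64(-1.099), np.float64(5.184)] mz [1.094 1.191 0.11 ] f [-3.   2.1  3.6] yaw -2.764 q6 -1.69 z 0.0788 t 17.125
t: 17.62
eef_pos: [0.5763, 0.0918, 0.1128]
ee_rot: [-3.141, 0.004, -2.763]
force: [0.3, -0.4, 0.5]
width: 0.0385
gripper_force: 0.0
K 1 shift mm [92.3 -7.8 -0.5] turn [np.float64(-8.731), np.float64(-2.448), np.float64(3.835)] mz [-0.017  0.036 -0.043] f [ 0.6  0.6 -0. ] yaw -2.764 q6 -1.69 z 0.1115 t 17.675
```

Pass 1 is done. Pass 2 starts with K1.

```bash
python3 -m jog '[[-0.1,[46,-4,0],-0.18],[-0.1,[92.3,-7.8,0],-0.36],[-0.1,[92.3,-7.8,0],-0.54],[-0.1,[92.3,-7.8,0],-0.72],[-0.1,[92.3,-7.8,0],-0.9],[-0.1,[92.3,-7.8,0],-1.08],[-0.1,[92.3,-7.8,0],-1.26],[-0.1,[92.3,-7.8,0],-1.44],[-0.1,[92.3,-7.8,0],-1.62],[-0.1,[92.3,-7.8,0],-1.8],[-0.1,[92.3,-7.8,0],-1.98],[-0.1,[92.3,-7.8,0],-2.16],[-0.1,[92.3,-7.8,0],-2.34],[-0.1,[92.3,-7.8,0],-2.448],[-0.1,[92.3,-7.8,0],-2.448]]'
python3 -c "
from h import *
optics.grab_frame('wrist')
go(1,.079,.734-1.05)"
```

```text
t: 19.55
eef_pos: [0.4912, 0.0499, 0.1099]
ee_rot: [3.141, 0.001, -0.317]
force: [-0.1, 0.5, -0.5]
width: 0.0392
gripper_force: 0.0
K 1 shift mm [ 1.  -0.6 31. ] turn [np.float64(-6.286), np.float64(-0.003), np.float64(6.28)] mz [-0.081  0.112  0.023] f [0.6 0.6 0.8] yaw -0.319 q6 0.75 z 0.11 t 19.6
```

```bash
cat > mz.py <<'E'
from h import *
import sys
M=[];F=[]
for _ in range(3):
    optics.grab_frame('wrist'); s=status.get_state(); M.append(s['moment'][2]); F.append(s['force'])
print('mz',np.mean(M).round(3),np.round(M,3),'F',np.mean(F,0).round(1),'yaw',s['ee_rot'][2].round(3),s['eef_pos'].round(4),'w',s['width'].round(4),'t',round(s['t'],2))
E
python3 -m jog '[[-0.1,[1,-0.6,16],0],[-0.1,[1,-0.6,31],0],[-0.1,[1,-0.6,31],0],[-1,[1,-0.6,31],0],[-1,[1,-0.6,31],0],[-1,[1,-0.6,31],0],[-1,[1,-0.6,31],0]]'
python3 mz.py
```

```text
t: 20.48
eef_pos: [0.493, 0.0506, 0.0799]
ee_rot: [-3.141, -0.0, -0.317]
force: [-0.2, 0.9, 1.4]
width: 0.0102
gripper_force: 44.9Traceback (most recent call last):
  File "mz.py", line 6, in <module>
    print('mz',np.mean(M).round(3),np.round(M,3),'F',np.mean(F,0).round(1),'yaw',s['ee_rot'][2].round(3),s['eef_pos'].round(4),'w',s['width'].round(4),'t',round(s['t'],2))
                                                                                                                                   ^^^^^^^^^^^^^^^^
AttributeError: 'float' object has no attribute 'round'
```

```bash
sed -i "s/s\['width'\].round(4)/round(s['width'],4)/" mz.py
python3 -m jog '[[-1,[0,0,0.2],0.15],[-1,[0,0,0.4],0.3],[-1,[0,0,0.5],0.4],[-1,[0,0,0.5],0.4]]'; python3 mz.py
```

```text
t: 21.12
eef_pos: [0.4929, 0.0505, 0.0795]
ee_rot: [-3.141, -0.0, -0.716]
force: [-0.8, 0.4, 6.1]
width: 0.0104
gripper_force: 44.9
mz 0.177 [0.194 0.169 0.168] F [-1.2  0.3  5.7] yaw -0.714 [0.4929 0.0505 0.0795] w 0.0104 t 21.27
```

```bash
python3 -m jog '[[-1,[0,0,0],0.1],[-1,[0,0,0.1],0.2],[-1,[0,0,0.1],0.2]]'; python3 mz.py
```

```text
t: 21.65
eef_pos: [0.4928, 0.0505, 0.0792]
ee_rot: [-3.141, -0.0, -0.914]
force: [-1.6, 0.8, 6.2]
width: 0.01
gripper_force: 44.9
mz 0.184 [0.217 0.181 0.154] F [-1.8  0.6  5.7] yaw -0.912 [0.4929 0.0505 0.0792] w 0.0103 t 21.8
```

```bash
python3 -m jog '[[-1,[0,0,0.1],0.1],[-1,[0,0,0.2],0.2],[-1,[0,0,0.2],0.2]]'; python3 mz.py
```

```text
t: 22.18
eef_pos: [0.4928, 0.0505, 0.0791]
ee_rot: [-3.141, -0.0, -1.113]
force: [-1.2, 0.7, 5.7]
width: 0.0101
gripper_force: 44.9
mz 0.297 [0.324 0.323 0.245] F [-1.8  0.4  6.2] yaw -1.112 [0.4928 0.0505 0.079 ] w 0.0105 t 22.32
```

```bash
python3 -m jog '[[-1,[0,0,0],0.06],[-1,[0,0,0],0.12],[-1,[0,0,0],0.12]]'; python3 mz.py
```

```text
t: 22.7
eef_pos: [0.4928, 0.0504, 0.079]
ee_rot: [-3.142, -0.0, -1.232]
force: [-2.1, -0.3, 5.3]
width: 0.0107
gripper_force: 45.1
mz 0.45 [0.46  0.436 0.453] F [-2.1  0.8  5.3] yaw -1.232 [0.4928 0.0504 0.0791] w 0.0103 t 22.85
```

Knob A/C side K1 is home, with torque climbing at the stop slope to 0.45. Next is the opposite knob, K4.

```bash
python3 -m jog '[[-0.1,[0,0,0],0],[-0.1,[0,0,0],0],[-0.1,[0,0,-33],-0.15],[-0.1,[0,0,-33],-0.3],[-0.1,[0,0,-33],-0.48]]'
python3 -c "
from h import *
optics.grab_frame('wrist')
go(4,.112,.997-1.05)"
```

```text
t: 23.48
eef_pos: [0.4928, 0.0505, 0.1119]
ee_rot: [-3.141, 0.0, -0.75]
force: [-0.3, -0.9, -0.3]
width: 0.0392
gripper_force: 0.0
K 4 shift mm [ -53.4 -119.7   -0.3] turn [np.float64(-6.971), np.float64(-0.688), np.float64(5.595)] mz [0.022 0.127 0.029] f [-0.3 -0.2 -0.2] yaw -0.741 q6 0.33 z 0.1117 t 23.525
```

```bash
python3 -m jog '[[-0.1,[-27,-60,0],-0.18],[-0.1,[-53.4,-119.7,0],-0.36],[-0.1,[-53.4,-119.7,0],-0.54],[-0.1,[-53.4,-119.7,0],-0.69],[-0.1,[-53.4,-119.7,0],-0.69],[-0.1,[-53.4,-119.7,0],-0.69]]'
python3 -c "
from h import *
optics.grab_frame('wrist')
go(4,.079,.997-1.05)"
```

```text
t: 24.28
eef_pos: [0.536, 0.1739, 0.1116]
ee_rot: [3.141, 0.0, -0.071]
force: [0.9, 0.3, -0.3]
width: 0.0397
gripper_force: 0.0
K 4 shift mm [-2.1 -0.7 32.7] turn [np.float64(-6.301), np.float64(-0.017), np.float64(6.266)] mz [-0.123  0.104  0.003] f [0.3 0.1 0.2] yaw -0.07 q6 0.84 z 0.1117 t 24.325
```

```bash
python3 -m jog '[[-0.1,[-1.5,-0.7,16],-0.01],[-0.1,[-1.5,-0.7,32],-0.01],[-0.1,[-1.5,-0.7,32],-0.01],[-1,[-1.5,-0.7,32],-0.01],[-1,[-1.5,-0.7,32],-0.01],[-1,[-1.5,-0.7,32],-0.01],[-1,[-1.5,-0.7,32],-0.01]]'
python3 mz.py
python3 -m jog '[[-1,[0,0,0.1],0.15],[-1,[0,0,0.2],0.3],[-1,[0,0,0.2],0.35],[-1,[0,0,0.2],0.35]]'; python3 mz.py
```

```text
t: 25.2
eef_pos: [0.5347, 0.1741, 0.0801]
ee_rot: [3.14, -0.0, -0.057]
force: [1.7, -4.3, 2.7]
width: 0.0105
gripper_force: 45.0
mz 0.013 [-0.019  0.074 -0.017] F [ 1.7 -5.5  1.8] yaw -0.057 [0.5347 0.1741 0.0801] w 0.0104 t 25.35
t: 25.85
eef_pos: [0.5346, 0.1738, 0.0798]
ee_rot: [3.14, -0.0, -0.407]
force: [0.4, -7.8, 2.0]
width: 0.0106
gripper_force: 45.0
mz 0.202 [0.19  0.188 0.229] F [ 1.7 -7.   2. ] yaw -0.407 [0.5346 0.1738 0.0798] w 0.0105 t 26.0
```

```bash
python3 -m jog '[[-1,[0,1,0],0.1],[-1,[0,1,0.1],0.2],[-1,[0,1,0.1],0.2]]'; python3 mz.py
```

```text
t: 26.38
eef_pos: [0.5345, 0.1736, 0.0796]
ee_rot: [3.141, -0.001, -0.606]
force: [2.4, -4.8, 0.5]
width: 0.0104
gripper_force: 45.0
mz 0.151 [0.147 0.161 0.145] F [ 2.6 -4.6 -0.2] yaw -0.604 [0.5345 0.1736 0.0796] w 0.0103 t 26.52
```

```bash
python3 -m jog '[[-1,[0,0.5,0.1],0.1],[-1,[0,0.5,0.2],0.2],[-1,[0,0.5,0.2],0.2]]'; python3 mz.py
```

```text
t: 26.9
eef_pos: [0.5343, 0.1734, 0.0794]
ee_rot: [-3.141, -0.001, -0.805]
force: [3.7, -4.3, -0.9]
width: 0.0105
gripper_force: 45.0
mz 0.155 [0.163 0.158 0.145] F [ 2.8 -4.4 -1. ] yaw -0.803 [0.5343 0.1734 0.0794] w 0.0105 t 27.05
```

```bash
python3 -m jog '[[-1,[0,0,0.1],0.1],[-1,[0,0,0.2],0.2],[-1,[0,0,0.2],0.2]]'; python3 mz.py
```

```text
t: 27.42
eef_pos: [0.5342, 0.1733, 0.0792]
ee_rot: [3.142, -0.001, -1.005]
force: [2.1, -4.4, 0.3]
width: 0.0104
gripper_force: 45.1
mz 0.214 [0.225 0.195 0.22 ] F [ 2.5 -4.2  0.1] yaw -1.003 [0.5342 0.1733 0.0791] w 0.0105 t 27.57
```

```bash
python3 -m jog '[[-1,[0,0,0],0.1],[-1,[0,0,0],0.18],[-1,[0,0,0],0.18]]'; python3 mz.py
```

```text
t: 27.95
eef_pos: [0.534, 0.1732, 0.079]
ee_rot: [3.141, -0.0, -1.185]
force: [2.5, -5.9, -1.4]
width: 0.0104
gripper_force: 45.1
mz 0.211 [0.213 0.215 0.204] F [ 2.6 -4.1 -1. ] yaw -1.183 [0.534  0.1732 0.079 ] w 0.0107 t 28.1
```

```bash
python3 -m jog '[[-1,[0,0,0.1],0.1],[-1,[0,0,0.1],0.15],[-1,[0,0,0.1],0.15]]'; python3 mz.py
```

```text
t: 28.48
eef_pos: [0.5338, 0.1731, 0.0789]
ee_rot: [3.141, -0.001, -1.334]
force: [2.7, -4.8, -1.2]
width: 0.0109
gripper_force: 45.2
mz 0.344 [0.349 0.352 0.332] F [ 1.7 -4.6 -0.8] yaw -1.333 [0.5338 0.1731 0.0789] w 0.0105 t 28.62
```

Climbing now; about 0.08 rad more.

```bash
python3 -m jog '[[-1,[0,0,0],0.05],[-1,[0,0,0],0.09],[-1,[0,0,0],0.09]]'; python3 mz.py
python3 -m jog '[[-0.1,[0,0,0],0],[-0.1,[0,0,0],0],[-0.1,[0,0,-33],-0.15],[-0.1,[0,0,-33],-0.3],[-0.1,[0,0,-33],-0.48]]'
python3 -c "
from h import *
optics.grab_frame('wrist')
go(2,.112,1.481-1.05)"
```

```text
t: 29.0
eef_pos: [0.5337, 0.1731, 0.0789]
ee_rot: [3.141, -0.001, -1.423]
force: [1.2, -4.8, -0.1]
width: 0.0107
gripper_force: 45.4
mz 0.542 [0.507 0.518 0.601] F [ 1.6 -5.2 -0.3] yaw -1.423 [0.5338 0.1731 0.0789] w 0.0108 t 29.15
t: 29.78
eef_pos: [0.5342, 0.1743, 0.1126]
ee_rot: [-3.14, 0.001, -0.94]
force: [0.6, 0.4, 0.6]
width: 0.0391
gripper_force: 0.0
K 2 shift mm [-16.2  91.    0.4] turn [np.float64(-7.645), np.float64(-1.362), np.float64(4.921)] mz [0.007 0.098 0.049] f [-0.3  0.1 -0.2] yaw -0.931 q6 -0.02 z 0.1124 t 29.825
```

K4 is home, peaking at about 0.54, under the limit. Now K2.

```bash
python3 -m jog '[[-0.1,[-8,45,0],-0.18],[-0.1,[-16.2,91,0],-0.36],[-0.1,[-16.2,91,0],-0.54],[-0.1,[-16.2,91,0],-0.72],[-0.1,[-16.2,91,0],-0.9],[-0.1,[-16.2,91,0],-1.08],[-0.1,[-16.2,91,0],-1.26],[-0.1,[-16.2,91,0],-1.37],[-0.1,[-16.2,91,0],-1.37],[-0.1,[-16.2,91,0],-1.37]]'
python3 -c "
from h import *
optics.grab_frame('wrist')
go(2,.079,1.481-1.05)"
```

```text
t: 31.08
eef_pos: [0.4507, 0.1338, 0.112]
ee_rot: [-3.141, -0.0, 0.42]
force: [-1.7, 0.3, -0.6]
width: 0.0394
gripper_force: 0.0
K 2 shift mm [ 0.4  1.1 33. ] turn [np.float64(-6.294), np.float64(-0.01), np.float64(6.273)] mz [-0.1    0.137 -0.03 ] f [-0.8 -0.3 -0. ] yaw 0.421 q6 1.28 z 0.112 t 31.125
```

```bash
python3 -m jog '[[-0.1,[0.4,1,16],-0.01],[-0.1,[0.4,1,32.5],-0.01],[-0.1,[0.4,1,32.5],-0.01],[-1,[0.4,1,32.5],-0.01],[-1,[0.4,1,32.5],-0.01],[-1,[0.4,1,32.5],-0.01],[-1,[0.4,1,32.5],-0.01]]'
python3 mz.py
python3 -m jog '[[-1,[0,0,0.1],0.15],[-1,[0,0,0.3],0.3],[-1,[0,0,0.3],0.35],[-1,[0,0,0.3],0.35]]'; python3 mz.py
```

```text
t: 32.0
eef_pos: [0.4516, 0.1329, 0.0798]
ee_rot: [-3.141, -0.001, 0.433]
force: [-1.4, 0.0, 1.4]
width: 0.0105
gripper_force: 45.0
mz 0.03 [-0.001  0.047  0.045] F [-0.5  0.6  3.2] yaw 0.433 [0.4517 0.133  0.0798] w 0.0105 t 32.15
t: 32.65
eef_pos: [0.4516, 0.1329, 0.0794]
ee_rot: [-3.141, -0.0, 0.084]
force: [-0.5, -0.3, 3.4]
width: 0.0101
gripper_force: 45.0
mz 0.095 [0.093 0.103 0.09 ] F [-0.5 -0.4  4.7] yaw 0.085 [0.4516 0.133  0.0794] w 0.0105 t 32.8
```

```bash
python3 -m jog '[[-1,[0,0,0.1],0.1],[-1,[0,0,0.2],0.2],[-1,[0,0,0.2],0.2]]'; python3 mz.py
```

```text
t: 33.17
eef_pos: [0.4516, 0.1329, 0.0791]
ee_rot: [-3.141, -0.0, -0.115]
force: [-0.4, -0.4, 6.2]
width: 0.0106
gripper_force: 45.0
mz 0.106 [0.104 0.115 0.099] F [-1.2 -1.   5. ] yaw -0.113 [0.4516 0.1329 0.0791] w 0.0104 t 33.33
```

```bash
python3 -m jog '[[-1,[0,0,0.1],0.1],[-1,[0,0,0.2],0.2],[-1,[0,0,0.2],0.2]]'; python3 mz.py
```

```text
t: 33.7
eef_pos: [0.4516, 0.1329, 0.0789]
ee_rot: [-3.141, -0.0, -0.315]
force: [-1.1, -0.3, 4.9]
width: 0.0105
gripper_force: 45.0
mz 0.125 [0.139 0.152 0.085] F [-0.5 -0.4  4.8] yaw -0.313 [0.4516 0.1329 0.0789] w 0.0103 t 33.85
```

```bash
python3 -m jog '[[-1,[0,0,0.1],0.1],[-1,[0,0,0.2],0.2],[-1,[0,0,0.2],0.2]]'; python3 mz.py
```

```text
t: 34.22
eef_pos: [0.4516, 0.1329, 0.0787]
ee_rot: [-3.141, -0.0, -0.514]
force: [-0.4, -0.8, 5.5]
width: 0.0104
gripper_force: 45.0
mz 0.178 [0.191 0.164 0.18 ] F [-0.8 -0.6  5.5] yaw -0.513 [0.4516 0.1328 0.0787] w 0.0105 t 34.38
```

```bash
python3 -m jog '[[-1,[0,0,0],0.07],[-1,[0,0,0.1],0.14],[-1,[0,0,0.1],0.14]]'; python3 mz.py
```

```text
t: 34.75
eef_pos: [0.4516, 0.1328, 0.0786]
ee_rot: [-3.142, -0.0, -0.654]
force: [-0.6, -0.6, 5.2]
width: 0.0104
gripper_force: 45.1
mz 0.259 [0.278 0.253 0.246] F [-0.7 -1.   5.6] yaw -0.653 [0.4516 0.1328 0.0786] w 0.0106 t 34.9
```

```bash
python3 -m jog '[[-1,[0,0,0],0.07],[-1,[0,0,0],0.14],[-1,[0,0,0],0.14]]'; python3 mz.py
```

```text
t: 35.28
eef_pos: [0.4516, 0.1328, 0.0786]
ee_rot: [3.142, -0.0, -0.793]
force: [-1.6, -1.7, 5.8]
width: 0.0106
gripper_force: 45.4
mz 0.573 [0.562 0.56  0.598] F [-1.1 -0.8  4.7] yaw -0.792 [0.4516 0.1328 0.0786] w 0.0108 t 35.42
```

K2 is home at 0.57, and the slope is about 2.2 N m/rad, so I'll take finer steps on K3.

```bash
python3 -m jog '[[-0.1,[0,0,0],0],[-0.1,[0,0,0],0],[-0.1,[0,0,-33],-0.15],[-0.1,[0,0,-33],-0.3],[-0.1,[0,0,-33],-0.48]]'
python3 -c "
from h import *
optics.grab_frame('wrist')
go(3,.112,1.477-1.05)"
```

```text
t: 36.05
eef_pos: [0.4513, 0.1329, 0.1115]
ee_rot: [-3.141, 0.0, -0.311]
force: [1.4, 0.2, 0.3]
width: 0.039
gripper_force: 0.0
K 3 shift mm [130.2   2.2  -0.7] turn [np.float64(-7.011), np.float64(-0.728), np.float64(5.555)] mz [-0.078  0.166 -0.017] f [-0.1 -0.7  0.4] yaw -0.301 q6 0.56 z 0.1113 t 36.1
```

```bash
python3 -m jog '[[-0.1,[45,1,0],-0.18],[-0.1,[90,2,0],-0.36],[-0.1,[130.2,2.2,0],-0.54],[-0.1,[130.2,2.2,0],-0.735],[-0.1,[130.2,2.2,0],-0.735],[-0.1,[130.2,2.2,0],-0.735],[-0.1,[130.2,2.2,0],-0.735]]'
python3 -c "
from h import *
optics.grab_frame('wrist')
go(3,.079,1.477-1.05)"
```

```text
t: 36.98
eef_pos: [0.5741, 0.0905, 0.1116]
ee_rot: [-3.141, -0.0, 0.416]
force: [0.1, -0.6, 0.1]
width: 0.0398
gripper_force: 0.0
K 3 shift mm [ 1.3 -1.2 32.7] turn [np.float64(-6.294), np.float64(-0.01), np.float64(6.273)] mz [-0.13   0.107  0.001] f [-1.1  0.2  1.1] yaw 0.417 q6 1.49 z 0.1117 t 37.025
```

```bash
python3 -m jog '[[-0.1,[1.2,-1,16],-0.01],[-0.1,[1.2,-1,32.5],-0.01],[-0.1,[1.2,-1,32.5],-0.01],[-1,[1.2,-1,32.5],-0.01],[-1,[1.2,-1,32.5],-0.01],[-1,[1.2,-1,32.5],-0.01],[-1,[1.2,-1,32.5],-0.01]]'
python3 mz.py
python3 -m jog '[[-1,[0,0,0.1],0.15],[-1,[0,0,0.3],0.3],[-1,[0,0,0.3],0.35],[-1,[0,0,0.3],0.35]]'; python3 mz.py
```

```text
t: 37.9
eef_pos: [0.5753, 0.0921, 0.0794]
ee_rot: [-3.141, -0.001, 0.428]
force: [-1.9, 3.5, 1.5]
width: 0.0108
gripper_force: 45.0
mz 0.035 [0.057 0.022 0.027] F [-2.7  3.5  2.8] yaw 0.428 [0.5753 0.0921 0.0793] w 0.0106 t 38.05
t: 38.55
eef_pos: [0.5753, 0.0919, 0.0789]
ee_rot: [-3.141, -0.0, 0.079]
force: [-2.2, 2.8, 4.2]
width: 0.0105
gripper_force: 45.0
mz 0.152 [0.134 0.151 0.17 ] F [-3.1  4.6  3.7] yaw 0.08 [0.5753 0.0919 0.0789] w 0.0106 t 38.7
```

```bash
python3 -m jog '[[-1,[0,0,0],0.1],[-1,[0,0,0.1],0.15],[-1,[0,0,0.1],0.15]]'; python3 mz.py
```

```text
t: 39.08
eef_pos: [0.5753, 0.0918, 0.0788]
ee_rot: [-3.141, -0.0, -0.071]
force: [-2.1, 4.1, 4.2]
width: 0.0105
gripper_force: 45.0
mz 0.181 [0.197 0.212 0.134] F [-3.4  4.3  4.3] yaw -0.07 [0.5753 0.0919 0.0788] w 0.0106 t 39.23
```

```bash
python3 -m jog '[[-1,[0,0,0],0.1],[-1,[0,0,0.1],0.15],[-1,[0,0,0.1],0.15]]'; python3 mz.py
```

```text
t: 39.6
eef_pos: [0.5753, 0.0918, 0.0786]
ee_rot: [-3.141, -0.0, -0.22]
force: [-3.3, 4.5, 4.6]
width: 0.0107
gripper_force: 45.0
mz 0.173 [0.202 0.183 0.134] F [-2.7  3.9  3.8] yaw -0.219 [0.5753 0.0918 0.0786] w 0.0103 t 39.75
```

```bash
python3 -m jog '[[-1,[0,0,0],0.1],[-1,[0,0,0.1],0.15],[-1,[0,0,0.1],0.15]]'; python3 mz.py
```

```text
t: 40.12
eef_pos: [0.5753, 0.0917, 0.0785]
ee_rot: [-3.141, -0.0, -0.37]
force: [-2.8, 4.5, 3.9]
width: 0.0101
gripper_force: 45.0
mz 0.195 [0.171 0.207 0.208] F [-2.9  4.3  4.6] yaw -0.369 [0.5752 0.0917 0.0785] w 0.0108 t 40.27
```

```bash
python3 -m jog '[[-1,[0,0,0],0.1],[-1,[0,0,0.1],0.15],[-1,[0,0,0.1],0.15]]'; python3 mz.py
```

```text
t: 40.65
eef_pos: [0.5752, 0.0917, 0.0785]
ee_rot: [-3.142, -0.0, -0.519]
force: [-2.7, 4.3, 4.6]
width: 0.0107
gripper_force: 45.2
mz 0.511 [0.486 0.553 0.495] F [-3.2  3.7  4.8] yaw -0.518 [0.5752 0.0917 0.0784] w 0.0107 t 40.8
```

K3 is home at 0.51. K1's climb was gentler than the others, so I'll go back for a short check that it is really bottomed.

```bash
python3 -m jog '[[-0.1,[0,0,0],0],[-0.1,[0,0,0],0],[-0.1,[0,0,-33],0.15],[-0.1,[0,0,-33],0.3],[-0.1,[0,0,-33],0.48]]'
python3 -c "
from h import *
optics.grab_frame('wrist')
KN[1]=(.4928,.0505)
go(1,.112,-1.05)"
```

```text
t: 41.42
eef_pos: [0.5752, 0.0911, 0.1114]
ee_rot: [3.142, -0.0, -1.007]
force: [0.4, 0.0, 0.2]
width: 0.0393
gripper_force: 0.0
K 1 shift mm [-8.8 91.2 -0.9] turn [np.float64(-6.25), np.float64(0.034), np.float64(6.317)] mz [-0.062  0.131 -0.035] f [ 0.2 -0.1 -0.5] yaw -1.016 q6 0.06 z 0.1111 t 41.475
```

```bash
python3 -m jog '[[-0.1,[-35,50,-10],0.034],[-0.1,[-70,91,-30],0.034],[-0.1,[-70,91,-30],0.034],[-0.1,[-70,91,-30],0.034]]'
python3 - <<'E'
from h import *
d=grab('wrist','w8'); go(1,.112,-1.05)
for k in KN:
    c=proj(d,[*KN[k],.1]); u,v=c.astype(int); 
    if not(30<u<530 and 30<v<230): print(k,c); continue
    r=40; x0,y0=max(u-r,0),max(v-r,0); g=d['color'][y0:v+r,x0:u+r].max(2); m=(g<88).astype(np.uint8); n,l,st,ce=cv2.connectedComponentsWithStats(m)
    lab=np.bincount(l[m>0]).argmax(); y,x=np.nonzero(l==lab); p=np.c_[x+x0,y+y0].astype(np.float32); vx,vy,a,b=cv2.fitLine(p,cv2.DIST_HUBER,0,.01,.01).ravel()
    A=onz(d,a-20*vx,b-20*vy,.1);B=onz(d,a+20*vx,b+20*vy,.1); print(k,c.round(),(a,b),len(x),cv2.minAreaRect(p)[1],'yaw',np.arctan2(*(B-A)[1::-1]).round(3))
E
```

```text
t: 41.98
eef_pos: [0.4612, 0.1017, 0.1416]
ee_rot: [-3.14, -0.0, -1.033]
force: [0.7, -0.3, -0.1]
width: 0.0393
gripper_force: 0.0
K 1 shift mm [59.9 -0.5 29.2] turn [np.float64(-6.267), np.float64(0.016), np.float64(6.299)] mz [-0.013  0.083  0.03 ] f [ 0.3 -0.2 -0.6] yaw -1.034 q6 -0.1 z 0.1412 t 42.025
1 [284. 146.] (np.float32(285.02188), np.float32(142.26106)) 741 (79.0, 26.0) yaw 2.174
2 [274.75344601 261.31838585]
3 [154. 137.] (np.float32(154.66338), np.float32(134.5865)) 1742 (90.4900894165039, 32.70490646362305) yaw 2.922
4 [159.80450878 254.26124451]
```

```bash
python3 -m jog '[[-0.1,[60,-0.5,29],0],[-0.1,[60,-0.5,29],0],[-0.1,[60,-0.5,45],0],[-0.1,[60,-0.5,62],0],[-0.1,[60,-0.5,62],0],[-0.1,[60,-0.5,62],0],[-1,[60,-0.5,62],0],[-1,[60,-0.5,62],0],[-1,[60,-0.5,62],0],[-1,[60,-0.5,62],0]]'
python3 mz.py
```

```text
t: 43.28
eef_pos: [0.4927, 0.0507, 0.0796]
ee_rot: [-3.14, -0.0, -1.035]
force: [1.9, 1.5, -1.1]
width: 0.0107
gripper_force: 44.7
mz 0.088 [0.07  0.096 0.097] F [ 3.2  1.8 -0.2] yaw -1.035 [0.4927 0.0506 0.0796] w 0.0102 t 43.42
```

```bash
python3 -m jog '[[-1,[0,0,0],0.05],[-1,[0,0,0],0.1],[-1,[0,0,0],0.1]]'; python3 mz.py
```

```text
t: 43.8
eef_pos: [0.4927, 0.0507, 0.0796]
ee_rot: [-3.14, -0.0, -1.135]
force: [3.8, 2.6, 0.2]
width: 0.0103
gripper_force: 44.7
mz 0.304 [0.383 0.283 0.246] F [4.2 3.  0.3] yaw -1.134 [0.4926 0.0506 0.0796] w 0.0103 t 43.95
```

```bash
python3 -m jog '[[-1,[0,0,0],0.05],[-1,[0,0,0],0.08],[-1,[0,0,0],0.08]]'; python3 mz.py
```

```text
t: 44.32
eef_pos: [0.4926, 0.0506, 0.0796]
ee_rot: [-3.14, 0.0, -1.215]
force: [3.7, 3.0, 0.6]
width: 0.0107
gripper_force: 44.8
mz 0.446 [0.422 0.456 0.459] F [ 4.4  2.7 -0.3] yaw -1.214 [0.4926 0.0506 0.0796] w 0.0105 t 44.48
```

K1 climbs straight away at about 2 N m/rad, back to 0.45 at the same angle as before, so it is home. Release, clear out, hand in.

```bash
python3 -m jog '[[-0.1,[0,0,0],0],[-0.1,[0,0,0],0],[-0.1,[0,0,0],0],[-0.1,[0,0,-40],0],[-0.1,[0,0,-90],0],[-0.1,[0,0,-130],0],[-0.1,[0,0,-130],0],[-0.1,[0,0,-130],0]]'
python3 -c "
from h import *
print(order.job_done())"
```

```text
t: 45.48
eef_pos: [0.491, 0.0499, 0.2086]
ee_rot: [3.14, 0.0, -1.216]
force: [-0.2, 0.1, -0.1]
width: 0.0395
gripper_force: 0.0
the job is handed in; nothing more can be done
None
```

All four knobs were drawn down crosswise in two passes and bottomed at about 0.45–0.57 N m (including a short re-check of the first knob at the end), then released; the job was handed in at about 45 s.

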